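# Press the label holder into the shelf edge and hold it home

## Task

Take the orange label holder out of its grey stand and push it down, card facing out to the front of the shelf, behind the aluminium lip of the small supply shelf, into the bay straight in front of the blue tape roll. A spring in the bay pushes back: press until you feel the shoulder of the holder land flush on the lip, without ramming it, and finish while still holding it pressed home. Do not disturb the tape, the dish and the circuit board on the shelf or the tools on the bench.

Things in the scene. Friction and masses are not known exactly. Their poses are not given: they have to be found in the camera images.
- label_holder: orange plastic label holder, 60 g, upright in the grey stand. Origin: underside centre of its blade; z up, y along its width, -x is the front (white card). Blade 46 mm wide (y) x 5 mm thick (x), z 0 to 32 mm, rounded nose 3 mm thick; shoulder 52 x 14 mm, z 32 to 36; upright face 50 mm wide x 10 mm thick, z 36 to 76
- card (a point): middle of the white card on the front of the label holder's face: 5 mm ahead (-x) of its centre plane, 55 mm above its origin. The face is what to grip: across its 10 mm thickness, or across its 50 mm width
- clip_stand: fixed grey stand, 34 x 70 x 45 mm, that holds the label holder upright in a slot 8 x 52 mm, 25 mm deep (slot floor 20 mm above the bench). Origin: centre of its underside; the slot runs along y
- shelf: fixed low shelf on the bench, white board 90 (x) x 250 mm (y), top 56 mm above the bench. Origin: under the board's middle at bench height; x points to its back, y along its width. Its front edge has an aluminium channel: the slot between front plate and lip is 8 mm wide, middle plane at x = -49 mm; lip 4 mm thick, top level with the shelf top (z = 56 mm). Bays at y = -78, 0 and +78 mm
- bay_middle (a point): mouth of the middle bay: middle of the slot at the height of the lip top. The other two bays are 78 mm to either side along the shelf's y. Each bay is 50 mm wide between black dividers and open at the top
- seat (a point): top of the yellow sprung seat in the middle bay (all three are alike): at rest 22 mm below the lip top. It yields to about 4 N at first, 8 N after 10 mm, when the holder is home: shoulder on the lip (a hard stop), holder's origin 24 mm above the bench. Let go, the spring lifts the holder about 10 mm
- tape_roll: loose roll of blue tape lying on the shelf, 62 mm diameter, 10 mm high; origin centre of its underside. Its axes are turned at most 0.1 rad to those of the shelf. It lies behind one of the three bays, within 6 mm of the bay's middle along y: that bay is the target
- nut_dish: loose clear dish with nuts on the shelf behind another bay, 52 mm diameter, 10 mm high; origin centre of its underside; leave alone
- circuit_board: loose blue circuit board on the shelf behind the remaining bay, 36 x 55 x 10 mm; origin centre of its underside; leave alone
- red_driver: loose red precision screwdriver lying on the bench, 156 mm long (x), 12 mm high; origin under its middle; leave alone
- brush: loose black brush lying on the bench, 118 mm long (x), 12 mm wide, 7 mm high; origin under its middle; leave alone
There are look-alikes about, which are no part of the job. Of the things that look like the label_holder, the middle-sized one is meant.

How it is judged:
On the way, in this order (a step that is already met when the one before it is completed fails the run):
1. the label holder is lifted clear out of its stand (height (world z) of label_holder above 0.06 m and contact force between label_holder and clip_stand below 0.1 N), for 0.1 s.
2. its blade is behind the lip in the bay in front of the blue tape, card to the front (y of label_holder in the frame of tape_roll between -0.03 and 0.03 m and x of card in the frame of shelf between -0.061 and -0.0525 m and angle between the y axis of label_holder and the y axis of shelf, either way round below 0.12 rad and angle between label_holder's own z axis and vertical below 0.12 rad and z of label_holder in the frame of shelf below 0.048 m), for 0.1 s.
At the end, for the whole second after the job is handed in: Blade behind the lip in the bay of the blue tape roll (within 30 mm of it along the shelf), card to the front, upright and in line within 0.12 rad, within 3 mm of home, still, fingers on the holder with over 3 N, holder on the shelf with over 5 N (y of label_holder in the frame of tape_roll between -0.03 and 0.03 m and x of card in the frame of shelf between -0.061 and -0.0525 m and angle between the y axis of label_holder and the y axis of shelf, either way round below 0.12 rad and angle between label_holder's own z axis and vertical below 0.12 rad and z of label_holder in the frame of shelf between 0.018 and 0.027 m and contact force between the fingers and label_holder above 3 N and contact force between label_holder and shelf above 5 N and linear speed of label_holder below 0.02 m/s); the arm keeps its last pose, push and grip.
It fails at once if the tape, the dish or the circuit board on the shelf is moved by over 20 mm (distance of any of tape_roll, nut_dish, circuit_board from where it was at the start of the episode above 0.02 m).
It fails at once if the screwdriver or the brush is moved by over 30 mm (distance of any of red_driver, brush from where it was at the start of the episode above 0.03 m).
It fails at once if the holder is rammed into the shelf with over 60 N (contact force between label_holder and shelf above 60 N).
It also fails if it takes over 35 s, if anything falls off the work surface, if the arm or the gripper's body presses on something with over 40 N, if the wrist force passes 120 N, or if a joint passes its speed limit or range.

## Robot

A 6-joint arm with a two-finger parallel gripper is mounted at the origin on a cart in front of the work surface, level with it; the furniture and walls round the work are solid. World frame = base frame: x ahead of the robot, y to its left, z up, the work surface at z = 0. Lengths are in m, angles in rad, forces in N, time in s.
With the tool pointing down it reaches from about 0.4 to 0.925 m from the base axis. Payload 3.4 kg.
Tool frame: the origin (TCP) lies between the finger pads; the fingertips stand 22 mm ahead of it and the grasp point (between the pads) lies 3 mm ahead of it; z points along the fingers, y is the line along which they close (so a half turn about z gives the same grasp; the last joint's range is limited). The gripper opens to 85 mm and grips with 20 to 120 N. Pads are 22 mm wide; open, the fingers measure 114 mm over their backs; the gripper's body (76 mm by 85 mm) begins 54 mm behind the grasp point. The pads swing forward as they close: fully open they stand 13 mm farther back than shut.
Start: joints at [-1.304, 0.307, 1.506, -0, 1.328, -0.073], TCP at [0.192, -0.542, 0.253] pointing down, gripper open.
Joint ranges: [-3.12, 3.12], [-1.05, 2.28], [0.14, 2.33], [-1.42, 4.57], [0.1, 2.73], [-2.68, 2.68]. Speed limits (rad/s): [2.57, 2.57, 3.14, 3.14, 3.14, 3.14].

## Interface

Orientations are given as a unit quaternion [x, y, z, w].
In Python, from station import bot, kinematics, snapshot, workorder, monitor gives the robot as it stands. Calls block until the motion is done:
- bot.move_pose(position, orientation): joint-space move of the TCP to a pose.
- bot.move_straight(position, frame=None, velocity=0.15, force_limit=None): straight line of the TCP; frame=None keeps the orientation; velocity is the mean speed in m/s. With force_limit (N) it stops when the force on the tool has changed by that much, and returns True; else False.
- bot.move_joints(angles): joint-space move.
- bot.open_gripper() and bot.gripper_close(): open the fingers fully, or close them until they stop; the grip force is fixed at half the most.
- bot.dwell(seconds).
- kinematics.solve_ik(position, orientation): joint angles nearest the present ones, or None.
- snapshot(name): name is "scene" or "side" or "wrist"; returns a dict with "color" (400x640x3 uint8, blue, green, red), "fx", "fy", "cx", "cy" (pixels), "view" (4x4, takes a point from world to camera coordinates). Camera axes: x right, y up, looking along -z (the intrinsics and any distortion apply to the point x, -y, -z); pixel columns grow to the right and rows downward; lengths in m; the calibration is good to about 2 mm. A picture is of the moment at which its call begins. There is no depth.
A pose or a line that the arm cannot do raises bot.Unreachable and nothing moves.
- workorder.finish_job(): hands the job in; it is judged then, once.
Readings, each from a call of its own:
- monitor.get_time_s(): time.
- monitor.get_joint_pos(): joint angles.
- monitor.get_joint_vel(): joint speeds.
- monitor.get_tau(): joint torques, N m.
- monitor.get_position(): TCP position.
- monitor.get_ee_rot(): TCP orientation.
- monitor.get_wrist_force(): force on the tool from outside, world axes, zero at the start.
- monitor.get_torque(): the same for the moment, N m.
- monitor.get_grip_width(): finger opening in m.
- monitor.get_grasp_force(): force on a finger pad.
Only numpy, scipy, OpenCV 4.12 (cv2) and the standard library are available. Lean on these libraries where they do the work, as an engineer would, in place of code of your own. Each camera call takes 0.05 s, during which the arm holds its last target. There are 200 camera calls.

## Working session

There is one attempt and no reset: what is moved stays moved. The work goes in short steps, each a Python script; the robot and the scene stay as the last script left them, time stands still between calls to the robot, and variables do not carry over. Pictures are saved under pics/ and viewed, at most 10 in all, crops included, and the job is handed in when it is done.

```bash
ls; mkdir -p pics; python3 - <<'E'
from station import bot, kinematics, snapshot, workorder, monitor
import cv2,numpy as np,pickle
d={}
for n in ["scene","side","wrist"]:
    s=snapshot(n); d[n]=s; cv2.imwrite(f"pics/{n}0.png",s["color"])
    print(n,{k:v for k,v in s.items() if k not in("color","view")}); print(np.round(s["view"],4).tolist())
pickle.dump(d,open("snap0.pkl","wb"))
print(monitor.get_time_s(),monitor.get_ee_rot(),monitor.get_wrist_force(),monitor.get_grip_width())
E
```

```text
pics
scene {'fx': 388.7201229623812, 'fy': 388.7201229623812, 'cx': 318.21902748406205, 'cy': 199.91215079128636}
[[-0.7192, -0.6947, 0.008, 0.3851], [0.4898, -0.4989, 0.715, -0.4032], [-0.4928, 0.5182, 0.6991, -0.5802], [0.0, 0.0, 0.0, 1.0]]
side {'fx': 371.6772389510722, 'fy': 371.6772389510722, 'cx': 316.4790516292226, 'cy': 204.74097039665648}
[[0.9998, -0.0071, 0.0195, -0.607], [-0.0129, 0.5217, 0.853, -0.031], [-0.0162, -0.8531, 0.5215, -0.9581], [0.0, 0.0, 0.0, 1.0]]
wrist {'fx': 327.58690143617105, 'fy': 327.58690143617105, 'cx': 312.77805574153206, 'cy': 194.73343964450834}
[[0.3338, -0.9427, -0.0012, -0.5744], [0.9091, 0.3222, -0.2641, 0.0332], [0.2494, 0.087, 0.9645, -0.3781], [0.0, 0.0, 0.0, 1.0]]
0.15 [ 9.85516357e-01  1.69578467e-01 -7.50465612e-05 -8.05391010e-04] [0.07877779 0.37527295 0.77554321] 0.08550217635678009
```

View pics/scene0.png

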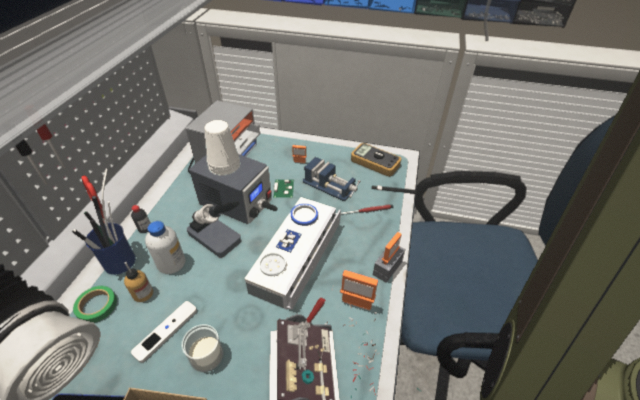

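View pics/side0.png

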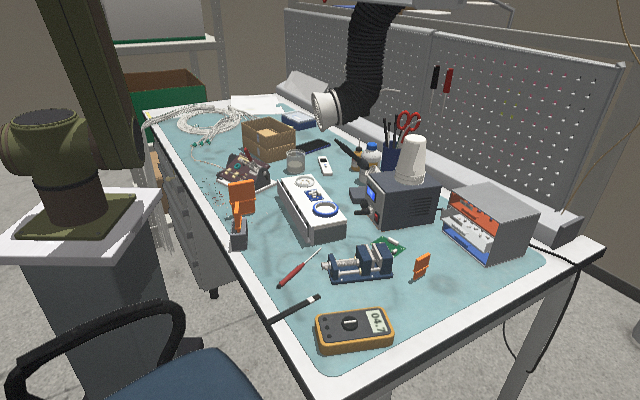

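Scene view: the shelf runs from about (270,275) to (320,210), with the dish (272,264), board (289,240) and tape (305,214) on it. The stand with the holder is at (390,255). The look-alikes are at (360,288) and (300,153). The side view shows the stand at (240,235), the holder at (243,197) and the tape at (326,210).

```bash
cat > h.py <<'E'
import numpy as np,cv2
def ray(s,u,v):
    V=s["view"]; R=V[:3,:3]; c=-R.T@V[:3,3]
    d=R.T@np.array([(u-s["cx"])/s["fx"],-(v-s["cy"])/s["fy"],-1.]); return c,d
def plane(s,u,v,z):
    c,d=ray(s,u,v); return c+d*(z-c[2])/d[2]
def proj(s,p):
    V=s["view"]; q=V[:3,:3]@np.asarray(p,float)+V[:3,3]
    return np.array([s["cx"]+s["fx"]*q[0]/-q[2], s["cy"]-s["fy"]*q[1]/-q[2]])
def two(s1,p1,s2,p2):
    A=np.zeros((3,3));b=np.zeros(3);
    for s,p in((s1,p1),(s2,p2)):
        c,d=ray(s,*p); d=d/np.linalg.norm(d); M=np.eye(3)-np.outer(d,d); A+=M;b+=M@c
    return np.linalg.solve(A,b)
E
python3 - <<'E'
import pickle,cv2,numpy as np
from h import *
d=pickle.load(open("snap0.pkl","rb")); sc,sd=d["scene"],d["side"]
print("cams",ray(sc,0,0)[0],ray(sd,0,0)[0])
print("tape",plane(sc,305,214,.066),plane(sd,326,210,.066))
print("dish",plane(sc,272,264,.066),plane(sd,304,182,.066))
print("holder",two(sc,(392,248),sd,(243,197)))
print("others",plane(sc,360,288,.04),plane(sc,300,153,.03))
a=cv2.resize(sc["color"][185:325,235:415],None,fx=4.4,fy=4.2,interpolation=cv2.INTER_CUBIC)
cv2.imwrite("pics/c1.png",a)
a=cv2.resize(sd["color"][150:270,210:370],None,fx=5,fy=5,interpolation=cv2.INTER_CUBIC)
cv2.imwrite("pics/c2.png",a)
E
```

```text
cams [0.18854488 0.36700016 0.69081637] [ 0.59087136 -0.80556698  0.53786218]
tape [ 0.6188424  -0.04347885  0.066     ] [ 0.6280733  -0.05705391  0.066     ]
dish [0.56861508 0.09709179 0.066     ] [0.57267019 0.08335415 0.066     ]
holder [ 0.42313607 -0.07080083  0.10276785]
others [0.41888486 0.0040105  0.04      ] [ 0.81964554 -0.2212371   0.03      ]
```

View pics/c1.png

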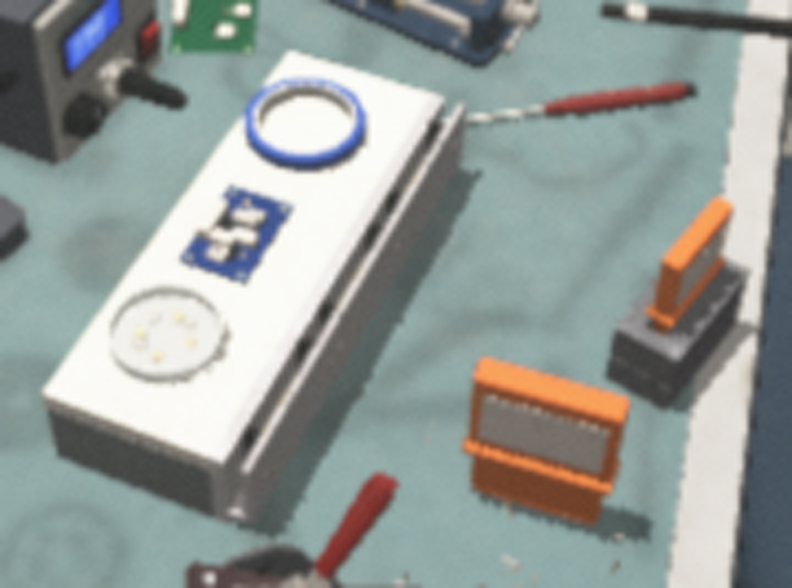

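View pics/c2.png

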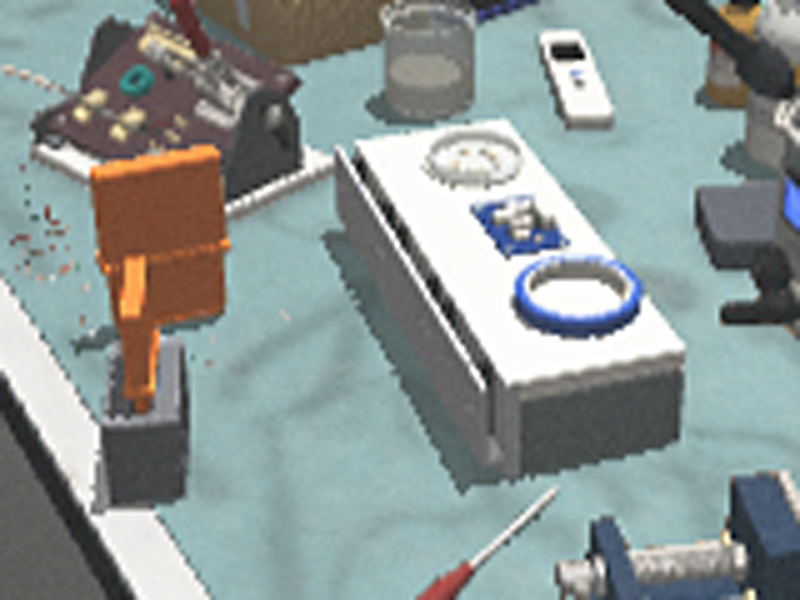

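Crop 1 shows the holder's card face (grey-white) turned towards the robot. The shelf's board corners are at about crop px (45,398), (292,52), (443,97) and (222,460). The slot lies on the robot side, and the tape is at the far (-y) end bay.

```bash
python3 - <<'E'
import pickle,cv2,numpy as np
from h import *
d=pickle.load(open("snap0.pkl","rb")); sc,sd=d["scene"],d["side"]
f1=lambda p:(235+p[0]/4.4,185+p[1]/4.2); f2=lambda p:(210+p[0]/5,150+p[1]/5)
for n,p in dict(bl=(45,398),br=(292,52),fr=(443,97),fl=(222,460)).items(): print("sc",n,plane(sc,*f1(p),.056))
for n,p in dict(bl=(500,122),br=(683,352),fr=(508,384),fl=(357,142)).items(): print("sd",n,plane(sd,*f2(p),.056))
for s,f,pts in((sc,f1,[(668,262),(727,203)]),(sd,f2,[(123,262),(143,262)])):
    for p in pts: print("top",plane(s,*f(p),.096))
for n,s in (("sc",sc),("sd",sd)):
    h=cv2.cvtColor(s["color"],cv2.COLOR_BGR2HSV)
    m=cv2.inRange(h,(108,110,60),(125,255,255))
    nn,l,st,ce=cv2.connectedComponentsWithStats(m)
    for i in range(1,nn):
        if st[i,4]>40: print(n,st[i],ce[i].round(1),plane(s,st[i,0]+st[i,2]/2,st[i,1]+st[i,3]/2,.066 if st[i,2]>24 else .06).round(4))
E
```

```text
sc bl [0.58346607 0.15332772 0.056     ]
sc br [ 0.67019975 -0.08190273  0.056     ]
sc fr [ 0.5888953  -0.11227303  0.056     ]
sc fl [0.50397792 0.12129519 0.056     ]
sd bl [0.58847247 0.14908753 0.056     ]
sd br [ 0.67565615 -0.08552721  0.056     ]
sd fr [ 0.5941328  -0.11331388  0.056     ]
sd fl [0.50858037 0.12178402 0.056     ]
top [ 0.42043373 -0.07238458  0.096     ]
top [ 0.42284114 -0.1204204   0.096     ]
top [ 0.41757038 -0.07706081  0.096     ]
top [ 0.42664031 -0.07683209  0.096     ]
sc [283   0  47   5 130] [308.5   1.3] [ 1.607  -1.0279  0.066 ]
sc [249 183  14  19 113] [255.5 192.2] [ 0.7555 -0.0156  0.06  ]
sc [291 211  26  13  63] [303.6 219.9] [ 0.6129 -0.0345  0.066 ]
sc [147 221  17  15 173] [155.6 227.9] [0.8217 0.2077 0.06  ]
sc [278 232  21  19  76] [289.5 242.6] [0.5911 0.0324 0.06  ]
sd [367 142  10   8  70] [371.5 145.5] [0.7945 0.3582 0.06  ]
sd [367 186   8  15  64] [370.4 192.9] [0.7484 0.036  0.06  ]
sd [306 191  16  10  53] [313.2 196.7] [0.5997 0.019  0.06  ]
sd [313 203  25  14  98] [324.8 211.9] [ 0.6269 -0.0571  0.066 ]
sd [443 228  46  37 363] [467.5 245.8] [ 0.916  -0.1927  0.066 ]
```

```bash
cat >> h.py <<'E'
def q(psi): return [float(np.cos(psi/2)),float(np.sin(psi/2)),0.,0.]
E
python3 - <<'E'
from station import bot, kinematics, snapshot, monitor
import cv2,pickle
from h import *
d={}
for n,p,y in(("shelf",[.565,-.075,.24],.35),("holder",[.421,-.097,.22],.05)):
    bot.move_pose(p,q(np.pi/2+y)); d[n]=s=snapshot("wrist"); 
    print(n,monitor.get_time_s(),monitor.get_position(),monitor.get_ee_rot(),monitor.get_joint_pos())
pickle.dump(d,open("snap1.pkl","wb"))
cv2.imwrite("pics/w1.png",np.vstack([cv2.resize(d[n]["color"],None,fx=.75,fy=.75) for n in d]))
E
```

```text
shelf 2.3417 [ 0.56492985 -0.07603189  0.24004715] [ 5.73831737e-01  8.18973199e-01 -1.37366581e-04  1.37035394e-04] [-2.07661071e-01  3.10201453e-01  1.53660111e+00 -3.74471255e-04
  1.29464593e+00 -5.56001424e-01]
holder 3.0333 [ 0.42242456 -0.09779134  0.22074195] [6.89454406e-01 7.24327561e-01 6.95644461e-04 1.31220171e-03] [-3.25097076e-01  1.38310994e-01  1.83182356e+00  1.67220884e-04
  1.16849171e+00 -3.74485464e-01]
```

View pics/w1.png

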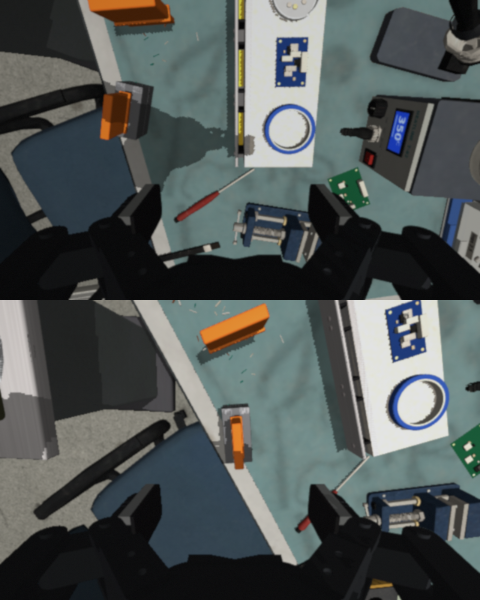

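The upper half shows the tape at about (290,129), with yellow seats in the slot at column 240 and black dividers between them. The lower half shows the holder top at (237,435) in the stand.

```bash
python3 - <<'E'
import cv2,pickle
from h import *
d=pickle.load(open("snap1.pkl","rb")); s,w=d["shelf"],d["holder"]
h=cv2.cvtColor(s["color"],cv2.COLOR_BGR2HSV)
m=cv2.inRange(h,(22,120,80),(35,255,255))
n,l,st,ce=cv2.connectedComponentsWithStats(m)
for i in range(1,n):
    if st[i,4]>15: print("yel",st[i],ce[i].round(1),plane(s,*ce[i],.034).round(4))
m=cv2.inRange(h,(105,110,60),(125,255,255)); n,l,st,ce=cv2.connectedComponentsWithStats(m)
for i in range(1,n):
    if st[i,4]>80 and st[i,1]<230: print("blue",st[i],plane(s,st[i,0]+st[i,2]/2,st[i,1]+st[i,3]/2,.066).round(4))
m=cv2.inRange(h,(0,0,190),(180,40,255)); n,l,st,ce=cv2.connectedComponentsWithStats(m)
i=1+st[1:,4].argmax(); print("white",st[i])
h=cv2.cvtColor(w["color"],cv2.COLOR_BGR2HSV)
m=cv2.inRange(h,(4,150,90),(20,255,255)); n,l,st,ce=cv2.connectedComponentsWithStats(m)
for i in range(1,n):
    if st[i,4]>80: print("or",st[i],ce[i])
a=cv2.resize(s["color"][0:240,300:440],None,fx=2.5,fy=2.5,interpolation=cv2.INTER_CUBIC)
b=cv2.resize(w["color"][130:230,280:350],None,fx=6,fy=6,interpolation=cv2.INTER_CUBIC)
cv2.imwrite("pics/c3.png",np.hstack([a,b]))
E
```

```text
yel [318   0   7  26 179] [321.   12.3] [0.5226 0.0643 0.034 ]
yel [318  67   7  49 329] [320.9  90.2] [0.5456 0.0019 0.034 ]
yel [318 150   6  43 258] [320.5 171. ] [ 0.5723 -0.0714  0.034 ]
blue [ 368   51   42   64 1332] [0.5978 0.0257 0.066 ]
blue [353 140  68  65 836] [ 0.6271 -0.0462  0.066 ]
blue [516 147  30  58 941] [ 0.7525 -0.0042  0.066 ]
white [  327     0   108   222 13288]
or [ 267    5   92   55 1955] [312.92327366  32.16419437]
or [277  35  76  36 360] [315.48333333  53.69722222]
or [307 154  19  71 998] [316.44288577 187.72144289]
or [493 378  30   7 139] [507.56115108 380.64748201]
```

View pics/c3.png

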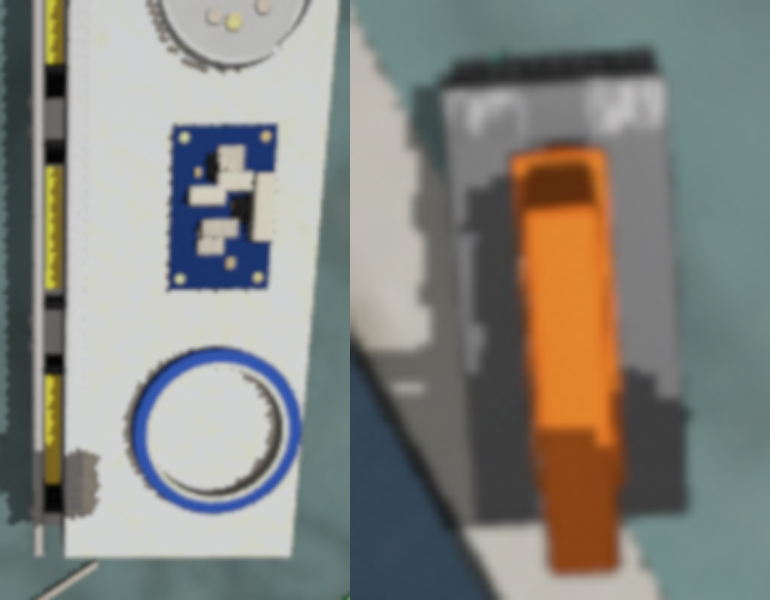

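The left crop shows the slot between columns 45 and 65, with the target bay between dividers at rows 373 and 485. The right crop shows the holder top face from (565,207) to (585,572), part of it in gripper shadow.

```bash
python3 - <<'E'
import cv2,pickle
from h import *
d=pickle.load(open("snap1.pkl","rb")); s,w=d["shelf"],d["holder"]
a=plane(w,315.9,164.5,.096);b=plane(w,319.2,225.3,.096); v=a-b
print("holder",(a+b)/2,np.linalg.norm(v),"yaw",np.arctan2(-v[0],v[1]))
print("cam",ray(s,0,0)[0])
g=lambda x,y,z:plane(s,300+x/2.5,y/2.5,z)
for n,r in dict(mid=(163,293),tgt=(373,485)).items():
    for z in ((.056,.034),(.056,.056),(.034,.034)):
        p=g(55,r[0],z[0]);e=g(55,r[1],z[1]); print(n,z,p[:2],e[:2],np.linalg.norm((p-e)[:2]),((p+e)/2)[:2])
print("slot line",g(55,100,.056),g(55,480,.056), g(45,373,.056),g(65,373,.056))
v=g(55,100,.056)-g(55,480,.056);print(np.arctan2(-v[0],v[1]))
print("board end",g(65,557,.056),g(291,557,.056))
E
```

```text
holder [ 0.42615418 -0.09875203  0.096     ] 0.04899615836450215 yaw 0.10433050253034533
cam [ 0.54279621 -0.01305376  0.36022045]
mid (0.056, 0.034) [0.53910363 0.02065543] [ 0.555257   -0.02112322] 0.044792715044275 [ 5.47180312e-01 -2.33893986e-04]
mid (0.056, 0.056) [0.53910363 0.02065543] [ 0.55441665 -0.02057902] 0.04398601207129836 [5.46760140e-01 3.82044123e-05]
mid (0.034, 0.034) [0.5388366  0.02309315] [ 0.555257   -0.02112322] 0.047166903663683195 [0.5470468  0.00098496]
tgt (0.056, 0.034) [ 0.56448082 -0.04767951] [ 0.58213236 -0.0934924 ] 0.04909579994784419 [ 0.57330659 -0.07058596]
tgt (0.056, 0.056) [ 0.56448082 -0.04767951] [ 0.57947957 -0.0880677 ] 0.043083263988468096 [ 0.57198019 -0.0678736 ]
tgt (0.034, 0.034) [ 0.56604896 -0.05018351] [ 0.58213236 -0.0934924 ] 0.04619887246807459 [ 0.57409066 -0.07183796]
slot line [0.53210879 0.03949092 0.056     ] [ 0.57878595 -0.08619994  0.056     ] [ 0.56099249 -0.04894535  0.056     ] [ 0.56796916 -0.04641368  0.056     ]
0.3555798117782479
board end [ 0.59344183 -0.11433044  0.056     ] [ 0.67727465 -0.08391073  0.056     ]
```

```bash
python3 - <<'E'
from station import bot, kinematics, snapshot, monitor
import cv2,pickle
from h import *
o=q(np.pi/2+.10); x,y=.4260,-.0985
bot.move_pose([x,y,.15],o)
print(bot.move_straight([x,y,.087],velocity=.08,force_limit=8), monitor.get_position())
bot.gripper_close(); print(monitor.get_grip_width(),monitor.get_grasp_force(),monitor.get_wrist_force(),monitor.get_time_s())
bot.move_straight([x,y,.175],velocity=.08); bot.dwell(.2)
s=snapshot("wrist"); r=monitor.get_ee_rot(); p=monitor.get_position()
print(p,r,monitor.get_wrist_force(),monitor.get_grip_width(),monitor.get_grasp_force(),monitor.get_time_s())
pickle.dump((s,p,r),open("snap2.pkl","wb")); cv2.imwrite("pics/w2.png",s["color"])
E
```

```text
False [ 0.42649211 -0.09865271  0.08746714]
0.009237533941225399 59.70846176147461 [-0.67164857  0.22918911  2.08898511] 5.0333
[ 0.42578621 -0.09841472  0.17461234] [ 6.70872516e-01  7.41572546e-01 -1.90550853e-04 -4.36817164e-04] [ 0.20060621 -0.34129577 -0.33094338] 0.00952736829890661 59.23367500305176 6.5333
```

View pics/w2.png

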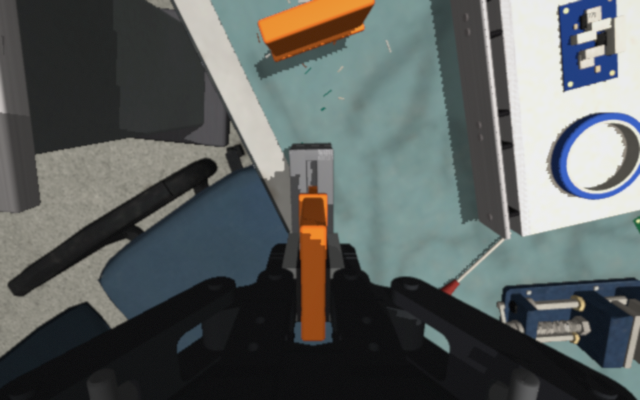

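The holder is held upright. Its top face runs from (313,226) to (313,342).

```bash
python3 - <<'E'
import cv2,pickle
from h import *
s,p,r=pickle.load(open("snap2.pkl","rb"))
for z in(.1815,.1835):
    a=plane(s,313,226,z);b=plane(s,313,342,z);c=(a+b)/2
    psi=2*np.arctan2(r[1],r[0]);tx=np.array([np.cos(psi),np.sin(psi)]);ty=np.array([np.sin(psi),-np.cos(psi)])
    print(psi-np.pi/2,np.linalg.norm(a-b),c,"tool x,y offset",(c-p)[:2]@tx,(c-p)[:2]@ty)
h=cv2.cvtColor(s["color"],cv2.COLOR_BGR2HSV); m=cv2.inRange(h,(4,150,60),(20,255,255))
for rr in range(196,346,8):
    c=np.flatnonzero(m[rr]); print(rr,c.min(),c.max(),s["color"][rr,313],end=" | ")
E
```

```text
0.10002664791000959 0.050525213990393 [ 0.42669426 -0.09983885  0.1815    ] tool x,y offset -0.0015076902800128349 0.0007613004262045334
0.10002664791000959 0.049633242065246254 [ 0.42657433 -0.09863944  0.1835    ] tool x,y offset -0.0003022985519520901 0.0007617475217220959
196 299 326 [ 43 127 228] | 204 299 327 [ 16  50 103] | 212 299 327 [ 16  51 103] | 220 299 327 [ 15  50 103] | 228 299 326 [ 42 129 237] | 236 300 326 [ 46 139 237] | 244 300 326 [ 24  74 151] | 252 300 326 [ 24  74 150] | 260 300 325 [ 25  74 150] | 268 300 325 [ 23  74 149] | 276 300 325 [ 22  73 149] | 284 301 325 [ 24  74 149] | 292 301 325 [ 25  74 149] | 300 301 325 [ 23  73 148] | 308 301 324 [ 24  72 149] | 316 301 325 [ 24  73 148] | 324 302 324 [ 23  72 147] | 332 302 324 [ 23  73 147] | 340 304 320 [ 39  61 112] |
```

```bash
python3 - <<'E'
from station import bot, kinematics, snapshot, monitor
import cv2,pickle
from h import *
o=q(np.pi/2+.352); x,y=.5726,-.0710
bot.move_pose([x,y,.165],o); bot.dwell(.3)
print(monitor.get_position(),monitor.get_wrist_force())
s=snapshot("wrist"); cv2.imwrite("pics/w3.png",s["color"])
print(bot.move_straight([x,y,.107],velocity=.03,force_limit=3.5))
print(monitor.get_position(),monitor.get_wrist_force(),monitor.get_torque(),monitor.get_time_s())
s2=snapshot("scene");s3=snapshot("wrist")
a=cv2.resize(s3["color"][60:360,200:480],(560,600)); b=cv2.resize(s2["color"][180:260,270:302+28],(240,320))
c=np.zeros((600,240,3),np.uint8);c[:320]=b; cv2.imwrite("pics/w4.png",np.hstack([a,c]))
E
```

```text
[ 0.57166638 -0.07132336  0.16536443] [-0.33803177 -0.27000633  0.09058755]
False
[ 0.5727064  -0.07104248  0.10714464] [-0.42363784  0.63577036 -0.45283404] [-0.00898605  0.00989047 -0.017053  ] 9.6167
```

View pics/w4.png

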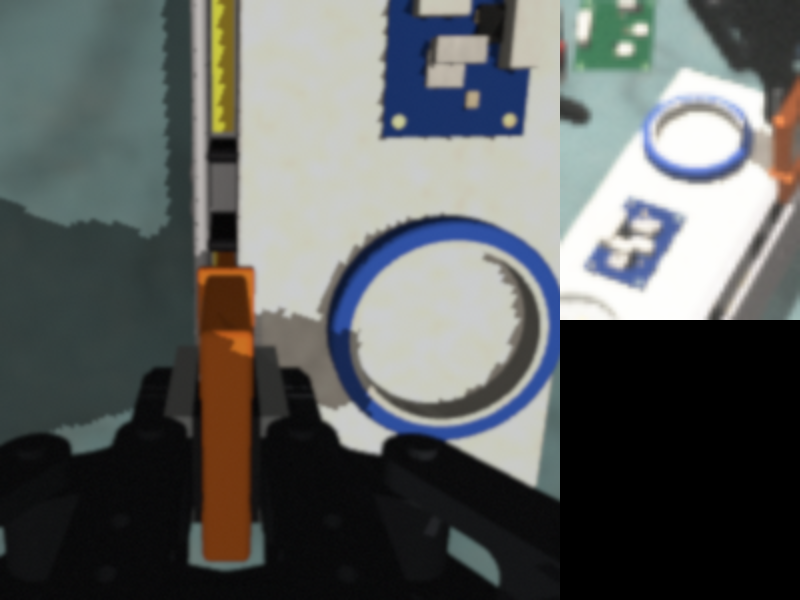

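The blade is in the slot without contact force, centred in the bay, and the fingers (column 290) clear the tape (column 330). Next I press it home.

```bash
python3 - <<'E'
from station import bot, kinematics, snapshot, monitor
x,y=.5726,-.0710
print(bot.move_straight([x,y,.094],velocity=.02)); print(monitor.get_position(),monitor.get_wrist_force())
print(bot.move_straight([x,y,.086],velocity=.012,force_limit=10))
for _ in range(3):
    bot.dwell(.3); print(monitor.get_position(),monitor.get_wrist_force(),monitor.get_grasp_force(),monitor.get_grip_width(),monitor.get_time_s())
E
```

```text
False
[ 0.57283772 -0.07103893  0.09440554] [-0.72461362  0.56597562  6.15162282]
True
[ 0.57284284 -0.07104477  0.09154922] [-0.44952112  0.18951792  7.22620278] 60.55613994598389 0.009102407840648927 11.2417
[ 0.57285407 -0.07104824  0.09155282] [-0.63847989 -0.15840925  7.57277526] 60.5556857585907 0.00891958944255111 11.5417
[ 0.57287046 -0.07105499  0.09158383] [-1.15621527  0.83946163  6.66886805] 60.555081367492676 0.009137196717395643 11.8417
```

```bash
python3 - <<'E'
from station import bot, snapshot, monitor
import cv2
x,y=.5726,-.0710
for z in (.0912,.0908,.0904,.0900):
    r=bot.move_straight([x,y,z],velocity=.005,force_limit=15); bot.dwell(.2)
    F=[monitor.get_wrist_force()[2] for _ in range(3)]
    print(z,r,monitor.get_position(),F,monitor.get_time_s())
    if r or max(F)>13: break
s=snapshot("wrist");t=snapshot("side")
cv2.imwrite("pics/w5.png",np.hstack([s["color"][60:360,150:500],cv2.resize(t["color"][160:260,260:390],(390,300))])) if 0 else None
import numpy as np
cv2.imwrite("pics/w5.png",np.hstack([s["color"][60:360,150:500],cv2.resize(t["color"][160:260,260:390],(390,300))]))
E
```

```text
0.0912 False [ 0.57288161 -0.07106549  0.09192857] [np.float64(6.422840157001649), np.float64(6.422840157001649), np.float64(6.422840157001649)] 12.2917
0.0908 False [ 0.57288563 -0.07106695  0.09147632] [np.float64(7.042914777071836), np.float64(7.042914777071836), np.float64(7.042914777071836)] 12.7417
0.0904 False [ 0.57288719 -0.07106255  0.09120156] [np.float64(8.660842350623646), np.float64(8.660842350623646), np.float64(8.660842350623646)] 13.1917
0.09 False [ 0.57290637 -0.07107289  0.09119855] [np.float64(9.85207370267763), np.float64(9.85207370267763), np.float64(9.85207370267763)] 13.6417
```

View pics/w5.png

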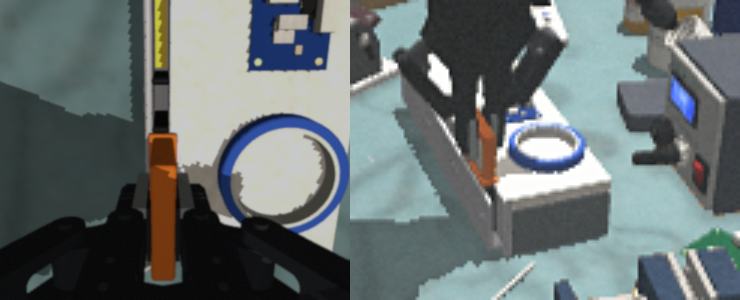

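The shoulder sits on the lip: z no longer changes while the force rises, and the tape is untouched. I'll add a little more press and hand in.

```bash
python3 - <<'E'
from station import bot, monitor, workorder
r=bot.move_straight([.5726,-.0710,.0892],velocity=.005,force_limit=20); bot.dwell(.4)
print(r,monitor.get_position(),monitor.get_wrist_force(),monitor.get_grasp_force(),monitor.get_time_s())
if monitor.get_wrist_force()[2]>7: print(workorder.finish_job())
E
```

```text
False [ 0.57289007 -0.07106322  0.0911594 ] [-4.13613916  0.98030139 15.61081078] 61.84296727180481 14.45
the job is handed in; nothing more can be done
None
```

The label holder is in the bay in front of the blue tape, card to the front, with its shoulder on the lip. I handed the job in at about 14.5 s, still gripping it (62 N) and pressing down with about 15.6 N; the verdict was not shown.

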